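# Put the mixed-up canister lids back on their own canisters

## Task

The lids of the four pantry canisters have been mixed up: swap them round so that every canister wears the lid of its own colour, seated level in its mouth, parking a lid on a free patch of the counter whenever you need to. Set the lids down rather than dropping them, leave the canisters standing where they are, and do not disturb the bottle or the pepper mill.

Things in the scene. Friction and masses are not known exactly. Their poses are not given: they have to be found in the camera images.
- can_blue: The cobalt blue round ceramic canister, loose on the counter (0.95 kg), starting under a lid of another colour: 128 mm across the belly, 120 mm high; a sloping shoulder, which shows its colour round the lid, leads in to the mouth, whose rim is 120 mm up, 94 mm across outside and 84 mm inside. Origin: centre of its underside, z up.
- can_green: The leaf green round ceramic canister, loose on the counter (0.95 kg), starting under a lid of another colour: 128 mm across the belly, 120 mm high; a sloping shoulder, which shows its colour round the lid, leads in to the mouth, whose rim is 120 mm up, 94 mm across outside and 84 mm inside. Origin: centre of its underside, z up.
- can_yellow: The mustard yellow round ceramic canister, loose on the counter (0.95 kg), starting under a lid of another colour: 128 mm across the belly, 120 mm high; a sloping shoulder, which shows its colour round the lid, leads in to the mouth, whose rim is 120 mm up, 94 mm across outside and 84 mm inside. Origin: centre of its underside, z up.
- can_red: The brick red round ceramic canister, loose on the counter (0.95 kg), starting under a lid of another colour: 128 mm across the belly, 120 mm high; a sloping shoulder, which shows its colour round the lid, leads in to the mouth, whose rim is 120 mm up, 94 mm across outside and 84 mm inside. Origin: centre of its underside, z up.
- lid_blue: Loose 0.22 kg lid of the cobalt blue canister: cobalt blue disc 104 mm across, upright light-wood knob 28 mm across at its centre, white plug 70 mm across below. Fits any canister with 7 mm side play. Origin: centre of the plug's underside, z up: plug 0-8, disc 8-16, knob 16-46 mm above it. Seated, origin is 112 mm above the canister's; on the counter it stands on its plug, origin at 0.
- lid_green: Loose 0.22 kg lid of the leaf green canister: leaf green disc 104 mm across, upright light-wood knob 28 mm across at its centre, white plug 70 mm across below. Fits any canister with 7 mm side play. Origin: centre of the plug's underside, z up: plug 0-8, disc 8-16, knob 16-46 mm above it. Seated, origin is 112 mm above the canister's; on the counter it stands on its plug, origin at 0.
- lid_yellow: Loose 0.22 kg lid of the mustard yellow canister: mustard yellow disc 104 mm across, upright light-wood knob 28 mm across at its centre, white plug 70 mm across below. Fits any canister with 7 mm side play. Origin: centre of the plug's underside, z up: plug 0-8, disc 8-16, knob 16-46 mm above it. Seated, origin is 112 mm above the canister's; on the counter it stands on its plug, origin at 0.
- lid_red: Loose 0.22 kg lid of the brick red canister: brick red disc 104 mm across, upright light-wood knob 28 mm across at its centre, white plug 70 mm across below. Fits any canister with 7 mm side play. Origin: centre of the plug's underside, z up: plug 0-8, disc 8-16, knob 16-46 mm above it. Seated, origin is 112 mm above the canister's; on the counter it stands on its plug, origin at 0.
- bottle: Bystander: small amber glass bitters bottle with a white cap and paper label, 54 mm across, 120 mm tall, standing loose in front of the canisters. Origin: centre of its underside, z up.
- mill: Bystander: dark wooden pepper mill, 56 mm across, 155 mm tall, standing loose at the robot's right-hand end of the work. Origin: centre of its underside, z up.
Not all that is in view belongs to the job. Several things have the shape of the lid_red; the one meant has the colours described above. Of the things that look like the lid_green, the smaller one is meant.

How it is judged:
By the outcome, as a careful person would: the job done as asked, in the order asked, and still so for the second after the job is handed in, with the robot touching nothing.
It also fails if it takes over 136 s, if anything falls off the work surface, if the arm or the gripper's body presses on something with over 40 N, if the wrist force passes 120 N, or if a joint passes its speed limit or range.

## Robot

A 6-joint arm with a two-finger parallel gripper is mounted at the origin on the work surface. World frame = base frame: x ahead of the robot, y to its left, z up, the work surface at z = 0. Lengths are in m, angles in degrees, forces in N, time in s.
With the tool pointing down it reaches from about 0.425 to 0.95 m from the base axis. Payload 3.5 kg.
Tool frame: the origin (TCP) lies at the very end of the fingers, on their centre line; the grasp point (between the pads) lies 19 mm behind it; z points along the fingers, y is the line along which they close (so a half turn about z gives the same grasp; the last joint's range is limited). The gripper opens to 85 mm and grips with 20 to 120 N. Pads are 22 mm wide; open, the fingers measure 114 mm over their backs; the gripper's body (76 mm by 85 mm) begins 54 mm behind the grasp point. The pads swing forward as they close: fully open they stand 13 mm farther back than shut.
Start: joints at [-73.109, 16.404, 90.338, -0, 73.258, -8.594], TCP at [0.29, -0.609, 0.231] pointing down, gripper open.
Joint ranges: [-158.93, 158.93], [-51.34, 127.21], [12.03, 142.37], [-87.48, 267.48], [13.55, 161.25], [-162.69, 162.69]. Speed limits (degrees/s): [159.86, 159.86, 180, 180, 180, 180].

## Interface

Orientations are given as a 3x3 rotation matrix whose columns are the frame's x, y, z axes.
In Python, from rig import * gives the robot as it stands.
- The arm moves only by the shell command python3 -m jog 'ROWS' [FORCE]. ROWS is JSON, a list of rows, each an object of numbers: "x", "y", "z": the shift along the tool's x, y, z in cm; "wx", "wy", "wz": the turn, a rotation vector about the tool's x, y, z in degrees; "hand": the finger opening in cm, from 0 to 8.54. In form: [{"x": .., "y": .., "z": .., "wx": .., "wy": .., "wz": .., "hand": ..}, ...]. A call has 1 to 20 rows; each row is the pose to reach, as a shift and turn from the pose commanded when the call began, along the tool's axes at that moment; what a row does not reach only later rows make up. A row lasts 1/10 s, in which the tool goes at most 50 mm and 8.59 degrees, less where a joint would pass 70% of its speed; a pose out of reach is approached as far as the arm can. A call with a gripper value outside its range is refused whole. The fingers move at their own pace and stop on an object; FORCE is the grip in N (left out, the last holds). Time passes only in rows, so rows that repeat a pose let the fingers close. It gives the time, the measured TCP pose, the force, the opening and the grip force at its end, in the units of the state.
- get_obs(): the state, without advancing time (a new reading comes with each control period).
- get_image(name): name is "scene" or "side" or "wrist"; returns a dict with "color" (384x512x3 uint8, red, green, blue), "camera_matrix" (3x3 intrinsics, pixels), "position" and "attitude" of the camera in the world. Camera axes: x right, y down, z forward; pixel columns grow to the right and rows downward; lengths in m; the calibration is good to about 2 mm. A picture is of the moment at which its call begins. There is no depth.
- job_done(): hands the job in; it is judged then, once.
The state is a dict: "t": time; "q": joint angles; "qvel": joint speeds; "joint_efforts": joint torques, N m; "position": TCP position; "ee_rot": TCP orientation; "contact_force": force on the tool from outside, world axes, zero at the start; "ft_torque": the same for the moment, N m; "width": finger opening in m; "grip_force": force on a finger pad.
Only numpy, scipy, OpenCV 4.12 (cv2) and the standard library are available. Lean on these libraries where they do the work, as an engineer would, in place of code of your own. Each camera call takes 0.05 s, during which the arm holds its last target. There are 200 camera calls.

## Working session

There is one attempt and no reset: what is moved stays moved. The work goes in short steps, Python scripts to look and compute and a shell command to move; the robot and the scene stay as the last step left them, time stands still between calls to the robot, and variables do not carry over. Pictures are saved under pics/ and viewed, at most 14 in all, crops included, and the job is handed in when it is done.

```bash
mkdir -p pics; python3 - <<'E'
from rig import *
import cv2
for n in ("scene","side"):
    i=get_image(n); cv2.imwrite(f"pics/{n}0.png",i["color"][:,:,::-1]); print(n,i["camera_matrix"],i["position"],i["attitude"])
o=get_obs(); print(o["t"],o["position"],o["ee_rot"],o["width"])
E
```

```text
scene [[445.76798611   0.         255.54744692]
 [  0.         445.76798611 187.95086708]
 [  0.           0.           1.        ]] [1.19850438 0.33651404 1.11654348] [[-0.56223764  0.68742468 -0.45971312]
 [ 0.8269663   0.46470266 -0.31650937]
 [-0.00394644 -0.55812073 -0.82975037]]
side [[412.72221043   0.         251.75370404]
 [  0.         412.72221043 190.09567887]
 [  0.           0.           1.        ]] [0.38618251 0.70529111 0.98267796] [[-9.53733726e-01 -2.24252559e-01  2.00256760e-01]
 [-3.00652555e-01  7.11701766e-01 -6.34892619e-01]
 [-1.46795244e-04 -6.65726209e-01 -7.46196082e-01]]
0.1 [ 0.29030094 -0.60873032  0.23005922] [[ 9.02692506e-01  4.30285735e-01 -6.53159185e-04]
 [ 4.30286128e-01 -9.02690200e-01  2.06183377e-03]
 [ 2.97577266e-04 -2.14224723e-03 -9.99997661e-01]] 0.08540781666584604
```

View pics/scene0.png

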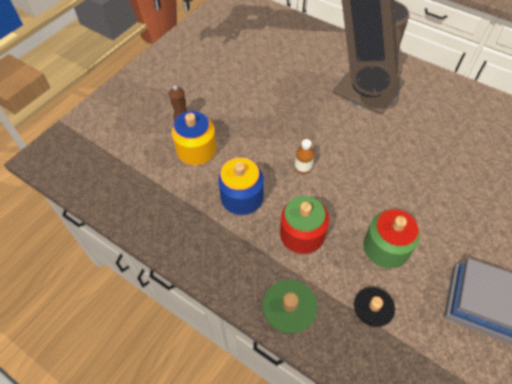

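View pics/side0.png

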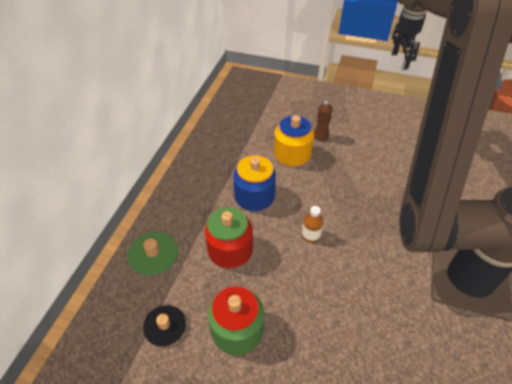

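Both views agree: every canister wears its neighbour's lid (yellow/blue swapped, red/green swapped). The large plain green disc, scene (290,305), and the black disc, scene (375,306), are decoys. The bottle is at scene (304,157) and the mill at scene (177,100). Next I fit positions.

```bash
cat > vis.py <<'E'
import numpy as np, cv2
from scipy.optimize import minimize
from rig import *
S=4
HUE={"blue":(100,130),"green":(45,90),"yellow":(18,32),"red":(-8,6)}
def proj(im,P):
    c=(np.atleast_2d(P)-im["position"])@im["attitude"]; p=c@im["camera_matrix"].T
    return p[:,:2]/p[:,2:]
def colmask(im,col):
    h=cv2.cvtColor(im["color"],cv2.COLOR_RGB2HSV).astype(int); H=h[...,0].copy(); H[H>165]-=180
    a,b=HUE[col]; return ((H>=a)&(H<=b)&(h[...,1]>130)&(h[...,2]>45)).astype(np.uint8)
A=np.linspace(0,2*np.pi,60)
def ring(x,y,z,r): return np.c_[x+r*np.cos(A),y+r*np.sin(A),0*A+z]
def hull(im,rings):
    m=np.zeros(im["color"].shape[:2],np.uint8)
    m=cv2.resize(m,None,fx=S,fy=S)
    p=proj(im,np.vstack(rings)); p=(p+.5)*S-.5
    cv2.fillConvexPoly(m,cv2.convexHull(np.round(p*16).astype(np.int32)),1,shift=4)
    return cv2.resize(m.astype(np.float32),None,fx=1/S,fy=1/S,interpolation=cv2.INTER_AREA)
def blob(im,col,P):
    """component of colour nearest the projected point"""
    m=colmask(im,col); n,l,st,_=cv2.connectedComponentsWithStats(m)
    u,v=proj(im,P)[0]; yy,xx=np.mgrid[:m.shape[0],:m.shape[1]]
    best=min((i for i in range(1,n) if st[i,4]>60),key=lambda i:np.hypot(xx-u,yy-v)[l==i].min())
    return (l==best).astype(np.float32)
def knob(im,P,rad=14):
    h=cv2.cvtColor(im["color"],cv2.COLOR_RGB2HSV).astype(int)
    m=((h[...,0]>=7)&(h[...,0]<=17)&(h[...,1]>70)&(h[...,2]>150)).astype(np.uint8)
    u,v=proj(im,P)[0]; yy,xx=np.mgrid[:m.shape[0],:m.shape[1]]
    return m*(np.hypot(xx-u,yy-v)<rad)
def lidrings(x,y,z0): return [ring(x,y,z0+.008,.052),ring(x,y,z0+.016,.052)]
def fitlid(ims,col,x0,z0):
    t=[blob(i,col,[*x0,z0+.016]) for i in ims]
    for k,m in enumerate(t):   # fill knob
        c=np.argwhere(m>0)[:,::-1].astype(np.int32); cv2.fillConvexPoly(m,cv2.convexHull(c),1)
    f=lambda p:sum(np.abs(hull(i,lidrings(*p,z0))-m).sum() for i,m in zip(ims,t))
    r=minimize(f,x0,method="Nelder-Mead",options=dict(initial_simplex=np.array(x0)+[[0,0],[.01,0],[0,.01]],xatol=2e-4)); return r.x,r.fun/sum(m.sum() for m in t)
def fitcan(ims,col,x0,lid=None):
    """lid: lidrings origin (x,y,z) or None"""
    t=[blob(i,col,[*x0,.05]) for i in ims]
    def model(i,p):
        b=hull(i,[ring(*p,.004,.060),ring(*p,.012,.064),ring(*p,.09,.064),ring(*p,.12,.047)])
        if lid is not None: b=b*(1-np.maximum(hull(i,lidrings(*lid)),hull(i,[ring(*lid[:2],lid[2]+.016,.014),ring(*lid[:2],lid[2]+.046,.014)])))
        return b
    f=lambda p:sum(np.abs(model(i,p)-m).sum() for i,m in zip(ims,t))
    r=minimize(f,x0,method="Nelder-Mead",options=dict(initial_simplex=np.array(x0)+[[0,0],[.01,0],[0,.01]],xatol=2e-4)); return r.x,r.fun/sum(m.sum() for m in t)
def ray(im,uv,z):
    d=im["attitude"]@np.linalg.solve(im["camera_matrix"],[*uv,1]); return (im["position"]+d*(z-im["position"][2])/d[2])[:2]
E
python3 - <<'E'
from vis import *
ims=[get_image(n) for n in ("scene","side")]
import pickle; pickle.dump(ims,open("ims0.pkl","wb"))
np.set_printoptions(precision=4,suppress=True)
for can,lid,uv in (("yellow","blue",(191,119)),("blue","yellow",(240,168)),("red","green",(306,208)),("green","red",(400,223))):
    x0=ray(ims[0],uv,.158)
    xl,e=fitlid(ims,lid,x0,.112); xc,ec=fitcan(ims,can,xl,(*xl,.112))
    kn=[np.argwhere(knob(i,[*xl,.143]))[:,::-1] for i in ims]
    print(can,lid,x0,"lid",xl,round(e,3),"can",xc,round(ec,3),"knob",[ray(i,k.mean(0),.145) for i,k in zip(ims,kn)],[len(k) for k in kn])
for n,a,b,z in (("bottle",(307,142),(316,211),.12),("mill",(177,88),(326,104),.155),("bigG",(290,305),None,.01),("black",(375,306),None,.02)):
    print(n,ray(ims[0],a,z),b and ray(ims[1],b,z))
E
```

```text
yellow blue [ 0.5732 -0.3192] lid [ 0.5651 -0.335 ] 0.238 can [ 0.5661 -0.3295] 0.089 knob [array([ 0.5681, -0.3287]), array([ 0.574 , -0.3415])] [81, 101]
blue yellow [ 0.6376 -0.0997] lid [ 0.6323 -0.1084] 0.076 can [ 0.6314 -0.1076] 0.18 knob [array([ 0.624 , -0.1144]), array([ 0.6382, -0.1245])] [110, 190]Traceback (most recent call last):
  File "<stdin>", line 7, in <module>
  File "vis.py", line 33, in fitlid
    t=[blob(i,col,[*x0,z0+.016]) for i in ims]
       ~~~~^^^^^^^^^^^^^^^^^^^^^
  File "vis.py", line 24, in blob
    best=min((i for i in range(1,n) if st[i,4]>60),key=lambda i:np.hypot(xx-u,yy-v)[l==i].min())
ValueError: min() iterable argument is empty
```

```bash
python3 - <<'E'
import pickle,cv2
ims=pickle.load(open("ims0.pkl","rb"))
for k,pts in ((0,dict(lidB=(180,125),canY=(195,150),lidY=(228,175),canB=(242,198),canBl=(226,198),lidG=(318,222),lidG2=(292,212),canR=(305,240),lidR=(385,230),canG=(390,255),canGl=(370,248),knob=(306,208),knobside=(306,213),counter=(270,250),bigG=(275,300))),(1,dict(lidB=(290,133),canY=(294,155),lidY=(245,170),canB=(255,195),lidG=(220,228),canR=(230,255),lidR=(225,315),canG=(235,342)))):
    h=cv2.cvtColor(ims[k]["color"],cv2.COLOR_RGB2HSV)
    for n,(u,v) in pts.items(): print(k,n,h[v,u].tolist(),end='; ')
E
```

```text
0 lidB [111, 177, 154]; 0 canY [20, 243, 218]; 0 lidY [23, 244, 243]; 0 canB [110, 179, 164]; 0 canBl [112, 177, 121]; 0 lidG [52, 117, 155]; 0 lidG2 [53, 110, 146]; 0 canR [2, 213, 176]; 0 lidR [3, 219, 204]; 0 canG [51, 111, 122]; 0 canGl [52, 111, 108]; 0 knob [18, 119, 239]; 0 knobside [15, 129, 207]; 0 counter [14, 78, 137]; 0 bigG [52, 117, 109]; 1 lidB [110, 191, 147]; 1 canY [20, 242, 194]; 1 lidY [23, 244, 243]; 1 canB [111, 180, 106]; 1 lidG [50, 120, 145]; 1 canR [3, 221, 143]; 1 lidR [3, 227, 201]; 1 canG [50, 115, 102];
```

```bash
sed -i 's/(h\[...,1\]>130)&(h\[...,2\]>45)/(h[...,1]>(170 if col in("red","yellow") else 88))\&(h[...,2]>30)/; s/"blue":(100,130),"green":(45,90)/"blue":(95,135),"green":(38,90)/; s/h\[...,0\]<=17)&(h\[...,1\]>70)/h[...,0]<=19)\&(h[...,1]>70)\&(h[...,1]<165)/' vis.py
cat > m.py <<'E'
from vis import *
import pickle
ims=pickle.load(open("ims0.pkl","rb"))
np.set_printoptions(precision=4,suppress=True)
ov=[cv2.resize(i["color"][:,:,::-1],None,fx=2,fy=2) for i in ims]
for can,lid,uv in (("yellow","blue",(191,119)),("blue","yellow",(240,168)),("red","green",(306,208)),("green","red",(400,223))):
    x0=ray(ims[0],uv,.158)
    xl,e=fitlid(ims,lid,x0,.112); xc,ec=fitcan(ims,can,xl,(*xl,.112))
    kn=[np.argwhere(knob(i,[*xl,.143]))[:,::-1] for i in ims]
    for o,i in zip(ov,ims):
        for r in (*lidrings(*xl,.112),ring(*xl,.158,.014),ring(*xc,.012,.064),ring(*xc,.09,.064)):
            cv2.polylines(o,[np.int32(proj(i,r)*2)],True,(255,255,255),1)
    print(can,lid,"lid",xl,round(e,3),"can",xc,round(ec,3),"knob",[ray(i,k.mean(0),.147) for i,k in zip(ims,kn)],[len(k) for k in kn])
for n,a,b,z in (("bottle",(307,142),(316,211),.12),("mill",(177,88),(326,104),.155),("bigG",(290,305),(152,254),.01),("black",(375,306),(164,325),.015)):
    print(n,ray(ims[0],a,z),b and ray(ims[1],b,z))
cv2.imwrite("pics/ov.png",np.hstack([ov[0][150:580,300:860],ov[1][200:720,380:580][:430]])[:, :780])
cv2.imwrite("pics/ovb.png",np.hstack([ov[0][150:580,300:880],])); cv2.imwrite("pics/ovc.png",ov[1][200:730,360:700])
E
python3 m.py; python3 -c "
import cv2,numpy as np
a=cv2.imread('pics/ovb.png');b=cv2.imread('pics/ovc.png')
a=a[:,:450+80];c=np.zeros((530,800,3),np.uint8);c[:430,:460]=a[:,:460];c[:530,460:]=b;cv2.imwrite('pics/ovd.png',c)"
```

```text
yellow blue lid [ 0.5662 -0.3325] 0.136 can [ 0.5661 -0.3295] 0.073 knob [array([ 0.5684, -0.3285]), array([ 0.5739, -0.3391])] [94, 102]
blue yellow lid [ 0.6327 -0.1089] 0.08 can [ 0.6321 -0.1063] 0.127 knob [array([ 0.6256, -0.1135]), array([ 0.6383, -0.125 ])] [153, 172]
red green lid [0.6424 0.1035] 0.103 can [0.6384 0.105 ] 0.133 knob [array([0.6433, 0.107 ]), array([0.6433, 0.1051])] [112, 116]
green red lid [0.5467 0.3196] 0.089 can [0.5459 0.3182] 0.126 knob [array([0.548 , 0.3216]), array([0.5478, 0.3204])] [155, 177]
bottle [ 0.4305 -0.0104] [ 0.4309 -0.0088]
mill [ 0.4953 -0.4372] [ 0.489 -0.436]
bigG [0.8329 0.1886] [0.8398 0.1876]
black [0.7164 0.3682] [0.7173 0.3656]
```

View pics/ovd.png

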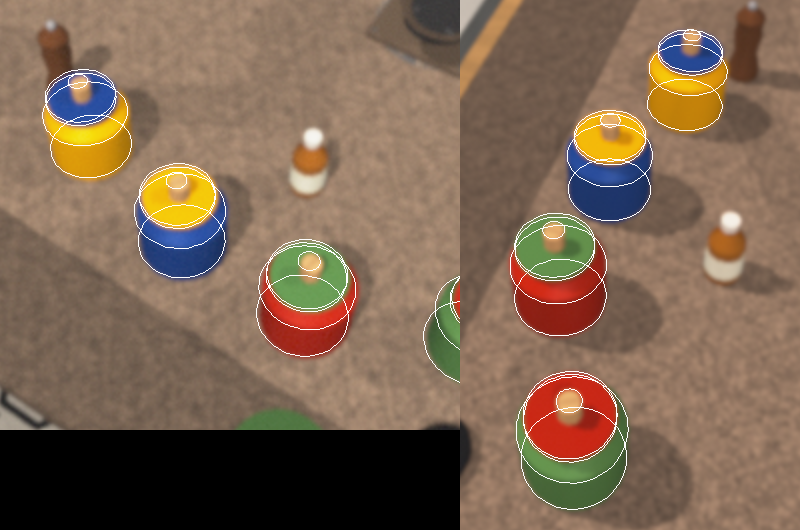

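The overlay shows the lid and canister fits sitting on their outlines in both views. All lids rest near-centred, within about 3 mm. First move: over the blue lid on the yellow canister, with the tool squared to the world axes.

```bash
python3 -m jog '[{"x":9,"y":-3,"wz":8,"hand":8.5},{"x":18,"y":-6.4,"wz":16,"hand":8.5},{"x":27,"y":-9.6,"wz":25.5,"hand":8.5},{"x":32,"y":-11.4,"wz":25.5,"hand":8.5},{"x":36.8,"y":-13.1,"wz":25.5},{"x":36.8,"y":-13.1,"wz":25.5},{"x":36.8,"y":-13.1,"wz":25.5},{"x":36.8,"y":-13.1,"wz":25.5},{"x":36.8,"y":-13.1,"wz":25.5},{"x":36.8,"y":-13.1,"wz":25.5},{"x":36.8,"y":-13.1,"wz":25.5},{"x":36.8,"y":-13.1,"wz":25.5}]' 50; python3 - <<'E'
from vis import *
i=get_image("wrist"); cv2.imwrite("pics/w1.png",i["color"][:,:,::-1])
o=get_obs(); print(o["position"],o["ee_rot"].round(4) if hasattr(o["ee_rot"],"round") else o["ee_rot"],o["q"])
E
```

```text
[ 0.29036834 -0.60900971  0.23066974] [[ 9.027e-01  4.303e-01 -3.000e-04]
 [ 4.303e-01 -9.027e-01  1.100e-03]
 [ 2.000e-04 -1.100e-03 -1.000e+00]] [-7.31098432e+01  1.64281652e+01  9.03774877e+01  6.05218970e-04
  7.32580304e+01 -8.59464347e+00]invalid input
```

View pics/w1.png

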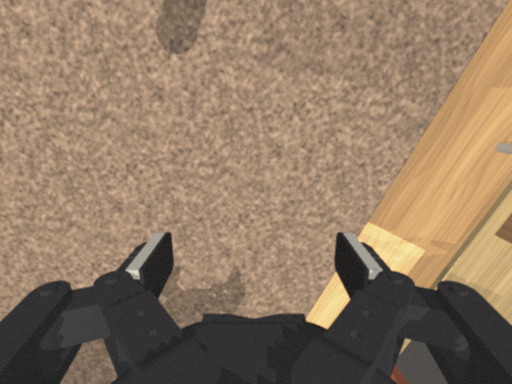

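The call was refused and the arm hasn't moved; the wrist view shows only the counter and its edge. I'll resend with every key in every row.

```bash
python3 -m jog '[{"x":9,"y":-3,"z":0,"wx":0,"wy":0,"wz":8,"hand":8.5},{"x":18,"y":-6.4,"z":0,"wx":0,"wy":0,"wz":16,"hand":8.5},{"x":27,"y":-9.6,"z":0,"wx":0,"wy":0,"wz":25.5,"hand":8.5},{"x":36.8,"y":-13.1,"z":0,"wx":0,"wy":0,"wz":25.5,"hand":8.5},{"x":36.8,"y":-13.1,"z":0,"wx":0,"wy":0,"wz":25.5,"hand":8.5},{"x":36.8,"y":-13.1,"z":0,"wx":0,"wy":0,"wz":25.5,"hand":8.5},{"x":36.8,"y":-13.1,"z":0,"wx":0,"wy":0,"wz":25.5,"hand":8.5},{"x":36.8,"y":-13.1,"z":0,"wx":0,"wy":0,"wz":25.5,"hand":8.5},{"x":36.8,"y":-13.1,"z":0,"wx":0,"wy":0,"wz":25.5,"hand":8.5},{"x":36.8,"y":-13.1,"z":0,"wx":0,"wy":0,"wz":25.5,"hand":8.5},{"x":36.8,"y":-13.1,"z":0,"wx":0,"wy":0,"wz":25.5,"hand":8.5},{"x":36.8,"y":-13.1,"z":0,"wx":0,"wy":0,"wz":25.5,"hand":8.5}]' 50; python3 - <<'E'
from vis import *
i=get_image("wrist"); cv2.imwrite("pics/w2.png",i["color"][:,:,::-1])
o=get_obs(); print(o["t"],o["position"],np.round(o["ee_rot"],4))
E
```

```text
t: 1.45
position: [0.5653, -0.334, 0.2312]
ee_rot: [[1.0, -0.002, -0.0], [-0.002, -1.0, -0.0], [-0.0, 0.0, -1.0]]
contact_force: [0.6, -0.6, -0.3]
width: 0.0857
grip_force: 0.0
1.5 [ 0.56530885 -0.33401581  0.23129309] [[ 1.0e+00 -2.4e-03 -3.0e-04]
 [-2.4e-03 -1.0e+00 -1.0e-04]
 [-3.0e-04  1.0e-04 -1.0e+00]]
```

View pics/w2.png

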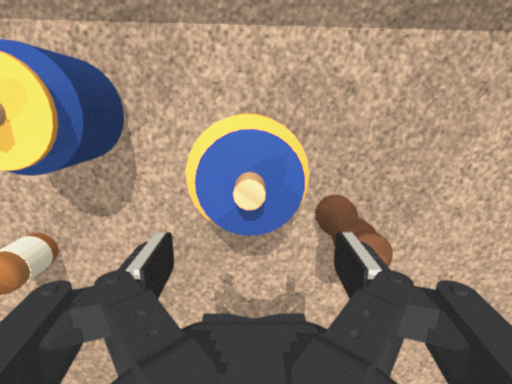

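The wrist view has the blue lid between the fingers, knob at (249,194), and the mill clear behind the right finger. I'll use it to check the lid position and level.

```bash
python3 - <<'E'
from vis import *
i=get_image("wrist"); np.set_printoptions(precision=4,suppress=True)
print(ray(i,(249,194),.158), ray(i,(375,245),.155), ray(i,(336,215),.155))
print(fitlid([i],"blue",(.566,-.332),.112), fitcan([i],"yellow",(.566,-.33),(.566,-.332,.112)))
E
```

```text
[ 0.5673 -0.3298] [ 0.5185 -0.4417] [ 0.5472 -0.4047]
(array([ 0.5658, -0.3299]), np.float64(0.035780284642541925)) (array([ 0.5499, -0.3315]), np.float64(7.1158203125))
```

```bash
python3 -m jog '[{"x":0.1,"y":-0.4,"z":2,"wx":0,"wy":0,"wz":0,"hand":8.5},{"x":0.1,"y":-0.4,"z":5,"wx":0,"wy":0,"wz":0,"hand":8.5},{"x":0.1,"y":-0.4,"z":8,"wx":0,"wy":0,"wz":0,"hand":8.5},{"x":0.1,"y":-0.4,"z":9.3,"wx":0,"wy":0,"wz":0,"hand":8.5},{"x":0.1,"y":-0.4,"z":9.8,"wx":0,"wy":0,"wz":0,"hand":8.5},{"x":0.1,"y":-0.4,"z":9.8,"wx":0,"wy":0,"wz":0,"hand":8.5},{"x":0.1,"y":-0.4,"z":9.8,"wx":0,"wy":0,"wz":0,"hand":3.5},{"x":0.1,"y":-0.4,"z":9.8,"wx":0,"wy":0,"wz":0,"hand":2},{"x":0.1,"y":-0.4,"z":9.8,"wx":0,"wy":0,"wz":0,"hand":2},{"x":0.1,"y":-0.4,"z":9.8,"wx":0,"wy":0,"wz":0,"hand":2},{"x":0.1,"y":-0.4,"z":9.8,"wx":0,"wy":0,"wz":0,"hand":2},{"x":0.1,"y":-0.4,"z":9.8,"wx":0,"wy":0,"wz":0,"hand":2},{"x":0.1,"y":-0.4,"z":9.8,"wx":0,"wy":0,"wz":0,"hand":2},{"x":0.1,"y":-0.4,"z":9.8,"wx":0,"wy":0,"wz":0,"hand":2}]' 50
```

```text
t: 2.95
position: [0.5678, -0.329, 0.1345]
ee_rot: [[1.0, -0.0, 0.001], [-0.0, -1.0, -0.001], [0.001, 0.001, -1.0]]
contact_force: [-0.7, 0.8, 5.5]
width: 0.0264
grip_force: 50.0
```

```bash
python3 -m jog '[{"x":0,"y":0,"z":-1,"wx":0,"wy":0,"wz":0,"hand":2},{"x":0,"y":0,"z":-3.5,"wx":0,"wy":0,"wz":0,"hand":2},{"x":0,"y":0,"z":-7,"wx":0,"wy":0,"wz":0,"hand":2},{"x":-1,"y":-1.2,"z":-10,"wx":0,"wy":0,"wz":0,"hand":2},{"x":-3,"y":-3.6,"z":-11,"wx":0,"wy":0,"wz":0,"hand":2},{"x":-5,"y":-6,"z":-11,"wx":0,"wy":0,"wz":0,"hand":2},{"x":-7,"y":-8.4,"z":-11,"wx":0,"wy":0,"wz":0,"hand":2},{"x":-9,"y":-10.8,"z":-10,"wx":0,"wy":0,"wz":0,"hand":2},{"x":-10.8,"y":-12.9,"z":-8,"wx":0,"wy":0,"wz":0,"hand":2},{"x":-10.8,"y":-12.9,"z":-5,"wx":0,"wy":0,"wz":0,"hand":2},{"x":-10.8,"y":-12.9,"z":-2,"wx":0,"wy":0,"wz":0,"hand":2},{"x":-10.8,"y":-12.9,"z":1,"wx":0,"wy":0,"wz":0,"hand":2},{"x":-10.8,"y":-12.9,"z":4,"wx":0,"wy":0,"wz":0,"hand":2},{"x":-10.8,"y":-12.9,"z":6.5,"wx":0,"wy":0,"wz":0,"hand":2},{"x":-10.8,"y":-12.9,"z":8.5,"wx":0,"wy":0,"wz":0,"hand":2},{"x":-10.8,"y":-12.9,"z":9.5,"wx":0,"wy":0,"wz":0,"hand":2},{"x":-10.8,"y":-12.9,"z":10,"wx":0,"wy":0,"wz":0,"hand":2},{"x":-10.8,"y":-12.9,"z":10,"wx":0,"wy":0,"wz":0,"hand":2},{"x":-10.8,"y":-12.9,"z":10,"wx":0,"wy":0,"wz":0,"hand":2}]'; python3 - <<'E'
from vis import *
i=get_image("side"); cv2.imwrite("pics/s2.png",cv2.resize(i["color"][60:300,200:500,::-1],None,fx=2,fy=2))
E
```

```text
t: 4.85
position: [0.46, -0.2001, 0.0343]
ee_rot: [[1.0, -0.0, 0.001], [-0.0, -1.0, -0.001], [0.001, 0.001, -1.0]]
contact_force: [-0.2, 0.9, -1.6]
width: 0.0265
grip_force: 49.5
```

View pics/s2.png

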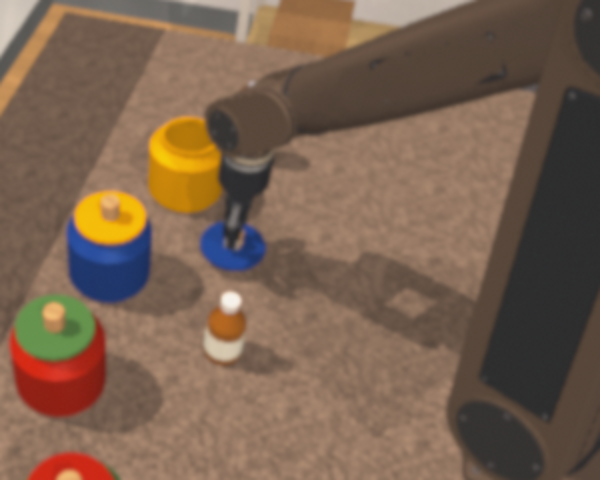

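The lid is held level about 1 cm over the free patch at (233,247) in the crop. Nothing else has moved, and the yellow canister is open. Lowering gently.

```bash
python3 -m jog '[{"x":0,"y":0,"z":0.4,"wx":0,"wy":0,"wz":0,"hand":2},{"x":0,"y":0,"z":0.7,"wx":0,"wy":0,"wz":0,"hand":2},{"x":0,"y":0,"z":0.9,"wx":0,"wy":0,"wz":0,"hand":2},{"x":0,"y":0,"z":1.0,"wx":0,"wy":0,"wz":0,"hand":2},{"x":0,"y":0,"z":1.1,"wx":0,"wy":0,"wz":0,"hand":2},{"x":0,"y":0,"z":1.1,"wx":0,"wy":0,"wz":0,"hand":2},{"x":0,"y":0,"z":1.1,"wx":0,"wy":0,"wz":0,"hand":2}]'
```

```text
t: 5.6
position: [0.4594, -0.1997, 0.0225]
ee_rot: [[1.0, -0.0, 0.0], [-0.0, -1.0, -0.0], [0.0, 0.0, -1.0]]
contact_force: [-1.0, 0.7, 0.8]
width: 0.0264
grip_force: 49.7
```

```bash
python3 -m jog '[{"x":0,"y":0,"z":0,"wx":0,"wy":0,"wz":0,"hand":5},{"x":0,"y":0,"z":0,"wx":0,"wy":0,"wz":0,"hand":8.5},{"x":0,"y":0,"z":0,"wx":0,"wy":0,"wz":0,"hand":8.5},{"x":0,"y":0,"z":0,"wx":0,"wy":0,"wz":0,"hand":8.5},{"x":0,"y":0,"z":-2,"wx":0,"wy":0,"wz":0,"hand":8.5},{"x":0,"y":0,"z":-6,"wx":0,"wy":0,"wz":0,"hand":8.5},{"x":0,"y":0,"z":-11,"wx":0,"wy":0,"wz":0,"hand":8.5},{"x":0,"y":0,"z":-16,"wx":0,"wy":0,"wz":0,"hand":8.5},{"x":2,"y":-1,"z":-21,"wx":0,"wy":0,"wz":0,"hand":8.5},{"x":6,"y":-3.2,"z":-21,"wx":0,"wy":0,"wz":0,"hand":8.5},{"x":10,"y":-5.3,"z":-21,"wx":0,"wy":0,"wz":0,"hand":8.5},{"x":14,"y":-7.4,"z":-21,"wx":0,"wy":0,"wz":0,"hand":8.5},{"x":17.3,"y":-9.1,"z":-21,"wx":0,"wy":0,"wz":0,"hand":8.5},{"x":17.3,"y":-9.1,"z":-21,"wx":0,"wy":0,"wz":0,"hand":8.5},{"x":17.3,"y":-9.1,"z":-21,"wx":0,"wy":0,"wz":0,"hand":8.5}]'; python3 - <<'E'
from vis import *
np.set_printoptions(precision=4,suppress=True)
i=get_image("wrist"); o=get_obs(); cv2.imwrite("pics/w3.png",i["color"][:,:,::-1])
print(o["position"],proj(i,[.6325,-.1085,.158]),fitlid([i],"yellow",(.6325,-.1085),.112))
for k in ("scene","side"):
    j=get_image(k); print(k,fitlid([j],"blue",(.46,-.2),0.0))
E
```

```text
t: 7.1
position: [0.6324, -0.1082, 0.2315]
ee_rot: [[1.0, 0.001, -0.002], [0.001, -1.0, 0.0], [-0.002, -0.0, -1.0]]
contact_force: [0.2, -0.1, 0.2]
width: 0.0849
grip_force: 0.0
[ 0.6318 -0.1088  0.2318] [[254.3527 195.9287]] (array([0.2575, 0.0227]), np.float64(1.0))
scene (array([ 0.4567, -0.1999]), np.float64(0.3411259541984733))
side (array([ 0.4594, -0.2045]), np.float64(0.10555105348460292))
```

View pics/w3.png

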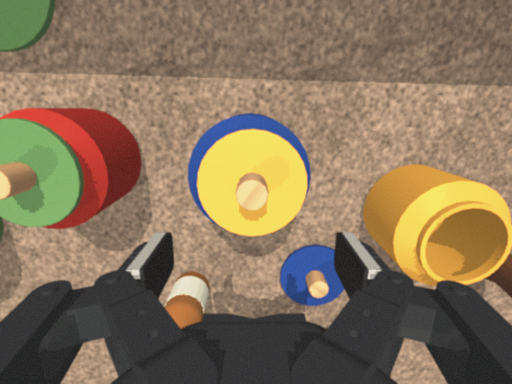

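The wrist view shows the yellow lid's knob at (252,194), 2 px from the prediction. The blue lid is standing parked at (313,275). Grasp the yellow lid.

```bash
python3 -m jog '[{"x":0.1,"y":-0.1,"z":2,"wx":0,"wy":0,"wz":0,"hand":8.5},{"x":0.1,"y":-0.1,"z":5,"wx":0,"wy":0,"wz":0,"hand":8.5},{"x":0.1,"y":-0.1,"z":8,"wx":0,"wy":0,"wz":0,"hand":8.5},{"x":0.1,"y":-0.1,"z":9.3,"wx":0,"wy":0,"wz":0,"hand":8.5},{"x":0.1,"y":-0.1,"z":9.8,"wx":0,"wy":0,"wz":0,"hand":8.5},{"x":0.1,"y":-0.1,"z":9.8,"wx":0,"wy":0,"wz":0,"hand":8.5},{"x":0.1,"y":-0.1,"z":9.8,"wx":0,"wy":0,"wz":0,"hand":3.5},{"x":0.1,"y":-0.1,"z":9.8,"wx":0,"wy":0,"wz":0,"hand":2},{"x":0.1,"y":-0.1,"z":9.8,"wx":0,"wy":0,"wz":0,"hand":2},{"x":0.1,"y":-0.1,"z":9.8,"wx":0,"wy":0,"wz":0,"hand":2},{"x":0.1,"y":-0.1,"z":9.8,"wx":0,"wy":0,"wz":0,"hand":2},{"x":0.1,"y":-0.1,"z":9.8,"wx":0,"wy":0,"wz":0,"hand":2},{"x":0.1,"y":-0.1,"z":9.8,"wx":0,"wy":0,"wz":0,"hand":2}]' 50; python3 - <<'E'
from vis import *
np.set_printoptions(precision=4,suppress=True)
ims=[get_image(k) for k in ("scene","side")]
print(fitcan(ims,"yellow",(.566,-.33)),[fitcan([i],"yellow",(.566,-.33))for i in ims])
E
```

```text
t: 8.55
position: [0.634, -0.1079, 0.1354]
ee_rot: [[1.0, -0.0, 0.002], [-0.0, -1.0, -0.001], [0.002, 0.001, -1.0]]
contact_force: [0.0, 0.4, 6.1]
width: 0.0264
grip_force: 49.9
(array([ 0.566 , -0.3293]), np.float64(0.041679262394195886)) [(array([ 0.5659, -0.3292]), np.float64(0.030395030709101063)), (array([ 0.5677, -0.332 ]), np.float64(0.04371292023731048))]
```

```bash
python3 -m jog '[{"x":0,"y":0,"z":-1,"wx":0,"wy":0,"wz":0,"hand":2},{"x":0,"y":0,"z":-3.5,"wx":0,"wy":0,"wz":0,"hand":2},{"x":0,"y":0,"z":-6.5,"wx":0,"wy":0,"wz":0,"hand":2},{"x":0,"y":0,"z":-9,"wx":0,"wy":0,"wz":0,"hand":2},{"x":-0.6,"y":2,"z":-10,"wx":0,"wy":0,"wz":0,"hand":2},{"x":-1.5,"y":5,"z":-10,"wx":0,"wy":0,"wz":0,"hand":2},{"x":-2.5,"y":8.5,"z":-10,"wx":0,"wy":0,"wz":0,"hand":2},{"x":-3.6,"y":12,"z":-10,"wx":0,"wy":0,"wz":0,"hand":2},{"x":-4.7,"y":15.5,"z":-10,"wx":0,"wy":0,"wz":0,"hand":2},{"x":-5.7,"y":18.7,"z":-10,"wx":0,"wy":0,"wz":0,"hand":2},{"x":-6.4,"y":21,"z":-9.5,"wx":0,"wy":0,"wz":0,"hand":2},{"x":-6.8,"y":22.2,"z":-8.5,"wx":0,"wy":0,"wz":0,"hand":2},{"x":-6.8,"y":22.2,"z":-6.5,"wx":0,"wy":0,"wz":0,"hand":2},{"x":-6.8,"y":22.2,"z":-4,"wx":0,"wy":0,"wz":0,"hand":2},{"x":-6.8,"y":22.2,"z":-2.2,"wx":0,"wy":0,"wz":0,"hand":2},{"x":-6.8,"y":22.2,"z":-1.5,"wx":0,"wy":0,"wz":0,"hand":2},{"x":-6.8,"y":22.2,"z":-1.5,"wx":0,"wy":0,"wz":0,"hand":2},{"x":-6.8,"y":22.2,"z":-1.5,"wx":0,"wy":0,"wz":0,"hand":2}]'; python3 - <<'E'
from vis import *
np.set_printoptions(precision=4,suppress=True)
i=get_image("scene"); cv2.imwrite("pics/s3.png",cv2.resize(i["color"][60:260,120:360,::-1],None,fx=3,fy=3,interpolation=cv2.INTER_CUBIC))
print(fitlid([i],"yellow",(.566,-.33),.127))
E
```

```text
t: 10.45
position: [0.5657, -0.3296, 0.1499]
ee_rot: [[1.0, 0.0, 0.001], [0.0, -1.0, -0.0], [0.001, 0.0, -1.0]]
contact_force: [1.2, -0.4, -0.9]
width: 0.0266
grip_force: 49.5
(array([ 0.6412, -0.2541]), np.float64(0.5451751117734724))
```

View pics/s3.png

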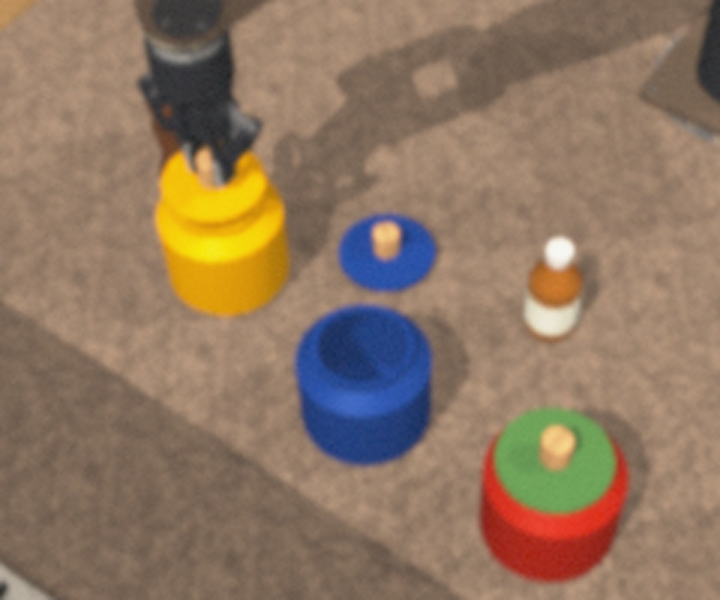

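The yellow lid is level and centred just above the yellow canister, at (213,190) in the crop. Seating it.

```bash
python3 -m jog '[{"x":0,"y":0,"z":0.4,"wx":0,"wy":0,"wz":0,"hand":2},{"x":0,"y":0,"z":0.8,"wx":0,"wy":0,"wz":0,"hand":2},{"x":0,"y":0,"z":1.1,"wx":0,"wy":0,"wz":0,"hand":2},{"x":0,"y":0,"z":1.3,"wx":0,"wy":0,"wz":0,"hand":2},{"x":0,"y":0,"z":1.4,"wx":0,"wy":0,"wz":0,"hand":2},{"x":0,"y":0,"z":1.5,"wx":0,"wy":0,"wz":0,"hand":2},{"x":0,"y":0,"z":1.5,"wx":0,"wy":0,"wz":0,"hand":2},{"x":0,"y":0,"z":1.5,"wx":0,"wy":0,"wz":0,"hand":2}]'
```

```text
t: 11.3
position: [0.5655, -0.3299, 0.1355]
ee_rot: [[1.0, -0.0, 0.0], [-0.0, -1.0, -0.0], [0.0, 0.0, -1.0]]
contact_force: [-3.1, 2.6, 4.6]
width: 0.0266
grip_force: 50.0
```

```bash
python3 -m jog '[{"x":0,"y":0,"z":0,"wx":0,"wy":0,"wz":0,"hand":5},{"x":0,"y":0,"z":0,"wx":0,"wy":0,"wz":0,"hand":8.5},{"x":0,"y":0,"z":0,"wx":0,"wy":0,"wz":0,"hand":8.5},{"x":0,"y":0,"z":0,"wx":0,"wy":0,"wz":0,"hand":8.5},{"x":0,"y":0,"z":-2,"wx":0,"wy":0,"wz":0,"hand":8.5},{"x":0,"y":0,"z":-6,"wx":0,"wy":0,"wz":0,"hand":8.5},{"x":0,"y":0,"z":-9,"wx":0,"wy":0,"wz":0,"hand":8.5},{"x":-2.6,"y":-3.2,"z":-10,"wx":0,"wy":0,"wz":0,"hand":8.5},{"x":-5.2,"y":-6.4,"z":-10,"wx":0,"wy":0,"wz":0,"hand":8.5},{"x":-7.8,"y":-9.6,"z":-10,"wx":0,"wy":0,"wz":0,"hand":8.5},{"x":-10.6,"y":-13,"z":-9,"wx":0,"wy":0,"wz":0,"hand":8.5},{"x":-10.6,"y":-13,"z":-5,"wx":0,"wy":0,"wz":0,"hand":8.5},{"x":-10.6,"y":-13,"z":-1,"wx":0,"wy":0,"wz":0,"hand":8.5},{"x":-10.6,"y":-13,"z":2,"wx":0,"wy":0,"wz":0,"hand":8.5},{"x":-10.6,"y":-13,"z":2,"wx":0,"wy":0,"wz":0,"hand":8.5},{"x":-10.6,"y":-13,"z":2,"wx":0,"wy":0,"wz":0,"hand":8.5}]'; python3 - <<'E'
from vis import *
np.set_printoptions(precision=4,suppress=True)
i=get_image("wrist"); s=get_image("side"); cv2.imwrite("pics/w4.png",np.hstack([cv2.resize(i["color"],(400,300)),cv2.resize(s["color"][90:300,190:470],(400,300))])[:,:,::-1])
print(proj(i,[.4595,-.2,.046])*400/512)
ims=[get_image(k) for k in ("scene","side")]
print(fitcan(ims,"blue",(.632,-.107)),fitcan(ims,"yellow",(.566,-.33)))
E
```

```text
t: 12.9
position: [0.4595, -0.1998, 0.1146]
ee_rot: [[1.0, -0.0, -0.0], [-0.0, -1.0, 0.0], [-0.0, -0.0, -1.0]]
contact_force: [1.3, -0.3, 0.1]
width: 0.0853
grip_force: 0.0
[[198.6911 154.6789]]
(array([ 0.632 , -0.1046]), np.float64(0.061125814332247556)) (array([ 0.5656, -0.3306]), np.float64(0.1456408345752608))
```

View pics/w4.png

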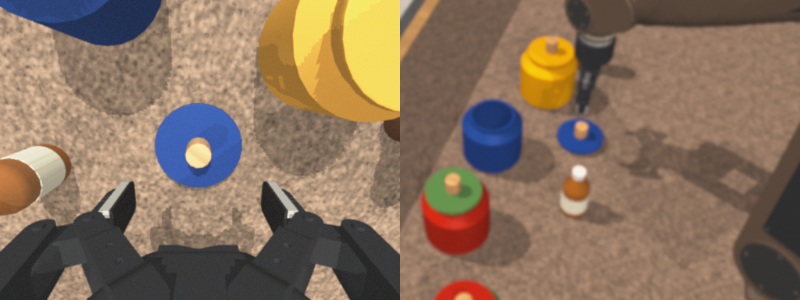

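The parked blue lid's knob is dead on the prediction (left half, 198,155), and the yellow lid sits level on its canister. Grasp the blue lid and carry it to the blue canister.

```bash
python3 -m jog '[{"x":0,"y":0,"z":3,"wx":0,"wy":0,"wz":0,"hand":8.5},{"x":0,"y":0,"z":6,"wx":0,"wy":0,"wz":0,"hand":8.5},{"x":0,"y":0,"z":8.5,"wx":0,"wy":0,"wz":0,"hand":8.5},{"x":0,"y":0,"z":9,"wx":0,"wy":0,"wz":0,"hand":8.5},{"x":0,"y":0,"z":9,"wx":0,"wy":0,"wz":0,"hand":8.5},{"x":0,"y":0,"z":9,"wx":0,"wy":0,"wz":0,"hand":3.5},{"x":0,"y":0,"z":9,"wx":0,"wy":0,"wz":0,"hand":2},{"x":0,"y":0,"z":9,"wx":0,"wy":0,"wz":0,"hand":2},{"x":0,"y":0,"z":9,"wx":0,"wy":0,"wz":0,"hand":2},{"x":0,"y":0,"z":9,"wx":0,"wy":0,"wz":0,"hand":2},{"x":0,"y":0,"z":9,"wx":0,"wy":0,"wz":0,"hand":2},{"x":0,"y":0,"z":9,"wx":0,"wy":0,"wz":0,"hand":2}]' 50
```

```text
t: 14.3
position: [0.46, -0.2001, 0.0255]
ee_rot: [[1.0, -0.0, 0.001], [-0.0, -1.0, -0.001], [0.001, 0.001, -1.0]]
contact_force: [-1.0, 0.8, 6.5]
width: 0.0264
grip_force: 49.4
```

```bash
python3 -m jog '[{"x":0,"y":0,"z":-1,"wx":0,"wy":0,"wz":0,"hand":2},{"x":0,"y":0,"z":-3.5,"wx":0,"wy":0,"wz":0,"hand":2},{"x":0,"y":0,"z":-7,"wx":0,"wy":0,"wz":0,"hand":2},{"x":0,"y":0,"z":-11,"wx":0,"wy":0,"wz":0,"hand":2},{"x":0,"y":0,"z":-15,"wx":0,"wy":0,"wz":0,"hand":2},{"x":0,"y":0,"z":-18,"wx":0,"wy":0,"wz":0,"hand":2},{"x":2,"y":-1,"z":-20,"wx":0,"wy":0,"wz":0,"hand":2},{"x":5,"y":-2.7,"z":-20,"wx":0,"wy":0,"wz":0,"hand":2},{"x":8,"y":-4.4,"z":-20,"wx":0,"wy":0,"wz":0,"hand":2},{"x":11,"y":-6,"z":-20,"wx":0,"wy":0,"wz":0,"hand":2},{"x":14,"y":-7.6,"z":-20,"wx":0,"wy":0,"wz":0,"hand":2},{"x":16.3,"y":-8.9,"z":-19.5,"wx":0,"wy":0,"wz":0,"hand":2},{"x":17.3,"y":-9.4,"z":-18.5,"wx":0,"wy":0,"wz":0,"hand":2},{"x":17.3,"y":-9.4,"z":-16.5,"wx":0,"wy":0,"wz":0,"hand":2},{"x":17.3,"y":-9.4,"z":-14.3,"wx":0,"wy":0,"wz":0,"hand":2},{"x":17.3,"y":-9.4,"z":-12.8,"wx":0,"wy":0,"wz":0,"hand":2},{"x":17.3,"y":-9.4,"z":-12.8,"wx":0,"wy":0,"wz":0,"hand":2},{"x":17.3,"y":-9.4,"z":-12.8,"wx":0,"wy":0,"wz":0,"hand":2}]'
```

```text
t: 16.1
position: [0.6319, -0.106, 0.1521]
ee_rot: [[1.0, -0.001, -0.001], [-0.001, -1.0, 0.0], [-0.001, -0.0, -1.0]]
contact_force: [0.2, -0.2, -0.7]
width: 0.0262
grip_force: 49.4
```

```bash
python3 -m jog '[{"x":0,"y":0,"z":0.4,"wx":0,"wy":0,"wz":0,"hand":2},{"x":0,"y":0,"z":0.8,"wx":0,"wy":0,"wz":0,"hand":2},{"x":0,"y":0,"z":1.1,"wx":0,"wy":0,"wz":0,"hand":2},{"x":0,"y":0,"z":1.3,"wx":0,"wy":0,"wz":0,"hand":2},{"x":0,"y":0,"z":1.5,"wx":0,"wy":0,"wz":0,"hand":2},{"x":0,"y":0,"z":1.6,"wx":0,"wy":0,"wz":0,"hand":2},{"x":0,"y":0,"z":1.6,"wx":0,"wy":0,"wz":0,"hand":2},{"x":0,"y":0,"z":1.6,"wx":0,"wy":0,"wz":0,"hand":2}]'
```

```text
t: 16.9
position: [0.6325, -0.1058, 0.1375]
ee_rot: [[1.0, -0.0, 0.0], [-0.0, -1.0, -0.0], [0.0, 0.0, -1.0]]
contact_force: [-2.0, 1.0, 5.7]
width: 0.0261
grip_force: 50.1
```

Height matches a seated lid (0.0255 + 0.112 = 0.1375). Release and go over the green lid.

```bash
python3 -m jog '[{"x":0,"y":0,"z":0,"wx":0,"wy":0,"wz":0,"hand":5},{"x":0,"y":0,"z":0,"wx":0,"wy":0,"wz":0,"hand":8.5},{"x":0,"y":0,"z":0,"wx":0,"wy":0,"wz":0,"hand":8.5},{"x":0,"y":0,"z":0,"wx":0,"wy":0,"wz":0,"hand":8.5},{"x":0,"y":0,"z":-2,"wx":0,"wy":0,"wz":0,"hand":8.5},{"x":0,"y":0,"z":-6,"wx":0,"wy":0,"wz":0,"hand":8.5},{"x":0,"y":-1,"z":-9.5,"wx":0,"wy":0,"wz":0,"hand":8.5},{"x":0.3,"y":-5,"z":-9.5,"wx":0,"wy":0,"wz":0,"hand":8.5},{"x":0.5,"y":-9,"z":-9.5,"wx":0,"wy":0,"wz":0,"hand":8.5},{"x":0.7,"y":-13,"z":-9.5,"wx":0,"wy":0,"wz":0,"hand":8.5},{"x":0.9,"y":-17,"z":-9.5,"wx":0,"wy":0,"wz":0,"hand":8.5},{"x":1,"y":-21,"z":-9.5,"wx":0,"wy":0,"wz":0,"hand":8.5},{"x":1,"y":-21,"z":-9.5,"wx":0,"wy":0,"wz":0,"hand":8.5},{"x":1,"y":-21,"z":-9.5,"wx":0,"wy":0,"wz":0,"hand":8.5}]'; python3 - <<'E'
from vis import *
np.set_printoptions(precision=4,suppress=True)
i=get_image("wrist"); s=get_image("side"); cv2.imwrite("pics/w5.png",np.hstack([cv2.resize(i["color"],(400,300)),cv2.resize(s["color"][90:300,190:470],(400,300))])[:,:,::-1])
print(get_obs()["position"],proj(i,[.643,.105,.158])*400/512,fitlid([i],"green",(.643,.105),.112))
E
```

```text
t: 18.3
position: [0.6423, 0.105, 0.2311]
ee_rot: [[1.0, 0.002, -0.0], [0.002, -1.0, -0.001], [-0.0, 0.001, -1.0]]
contact_force: [-0.7, -0.0, -1.1]
width: 0.0849
grip_force: 0.0
[0.6425 0.1034 0.2311] [[198.4507 152.7796]] (array([0.6422, 0.1061]), np.float64(0.027413000656598817))
```

View pics/w5.png

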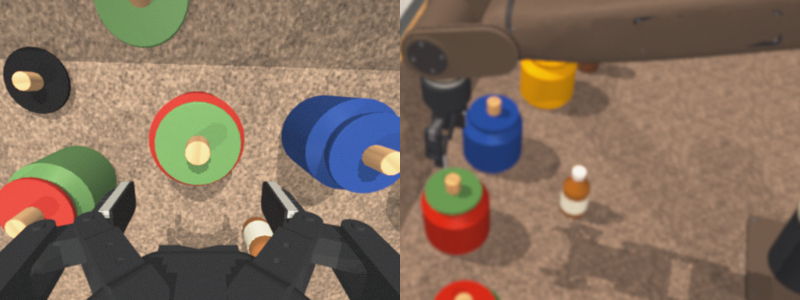

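The blue lid is seated level on the blue canister. The green lid's knob at (197,152), left half, is centred. Grasp it.

```bash
python3 -m jog '[{"x":0,"y":-0.1,"z":2,"wx":0,"wy":0,"wz":0,"hand":8.5},{"x":0,"y":-0.1,"z":5,"wx":0,"wy":0,"wz":0,"hand":8.5},{"x":0,"y":-0.1,"z":8,"wx":0,"wy":0,"wz":0,"hand":8.5},{"x":0,"y":-0.1,"z":9.2,"wx":0,"wy":0,"wz":0,"hand":8.5},{"x":0,"y":-0.1,"z":9.7,"wx":0,"wy":0,"wz":0,"hand":8.5},{"x":0,"y":-0.1,"z":9.7,"wx":0,"wy":0,"wz":0,"hand":8.5},{"x":0,"y":-0.1,"z":9.7,"wx":0,"wy":0,"wz":0,"hand":3.5},{"x":0,"y":-0.1,"z":9.7,"wx":0,"wy":0,"wz":0,"hand":2},{"x":0,"y":-0.1,"z":9.7,"wx":0,"wy":0,"wz":0,"hand":2},{"x":0,"y":-0.1,"z":9.7,"wx":0,"wy":0,"wz":0,"hand":2},{"x":0,"y":-0.1,"z":9.7,"wx":0,"wy":0,"wz":0,"hand":2},{"x":0,"y":-0.1,"z":9.7,"wx":0,"wy":0,"wz":0,"hand":2},{"x":0,"y":-0.1,"z":9.7,"wx":0,"wy":0,"wz":0,"hand":2}]' 50
```

```text
t: 19.7
position: [0.643, 0.1055, 0.1354]
ee_rot: [[1.0, -0.0, 0.002], [-0.0, -1.0, 0.0], [0.002, -0.0, -1.0]]
contact_force: [0.1, 0.8, 5.2]
width: 0.0262
grip_force: 49.9
```

```bash
python3 -m jog '[{"x":0,"y":0,"z":-1,"wx":0,"wy":0,"wz":0,"hand":2},{"x":0,"y":0,"z":-3.5,"wx":0,"wy":0,"wz":0,"hand":2},{"x":0,"y":0,"z":-7,"wx":0,"wy":0,"wz":0,"hand":2},{"x":-1.5,"y":-0.5,"z":-9.5,"wx":0,"wy":0,"wz":0,"hand":2},{"x":-4.5,"y":-1.5,"z":-10,"wx":0,"wy":0,"wz":0,"hand":2},{"x":-8,"y":-2.7,"z":-10,"wx":0,"wy":0,"wz":0,"hand":2},{"x":-11.5,"y":-4,"z":-10,"wx":0,"wy":0,"wz":0,"hand":2},{"x":-15,"y":-5.1,"z":-9,"wx":0,"wy":0,"wz":0,"hand":2},{"x":-18,"y":-6.1,"z":-7.5,"wx":0,"wy":0,"wz":0,"hand":2},{"x":-19.2,"y":-6.5,"z":-5,"wx":0,"wy":0,"wz":0,"hand":2},{"x":-19.2,"y":-6.5,"z":-2,"wx":0,"wy":0,"wz":0,"hand":2},{"x":-19.2,"y":-6.5,"z":1,"wx":0,"wy":0,"wz":0,"hand":2},{"x":-19.2,"y":-6.5,"z":4,"wx":0,"wy":0,"wz":0,"hand":2},{"x":-19.2,"y":-6.5,"z":6.5,"wx":0,"wy":0,"wz":0,"hand":2},{"x":-19.2,"y":-6.5,"z":8.5,"wx":0,"wy":0,"wz":0,"hand":2},{"x":-19.2,"y":-6.5,"z":9.5,"wx":0,"wy":0,"wz":0,"hand":2},{"x":-19.2,"y":-6.5,"z":10,"wx":0,"wy":0,"wz":0,"hand":2},{"x":-19.2,"y":-6.5,"z":10,"wx":0,"wy":0,"wz":0,"hand":2},{"x":-19.2,"y":-6.5,"z":10,"wx":0,"wy":0,"wz":0,"hand":2}]'
```

```text
t: 21.6
position: [0.4513, 0.1704, 0.0353]
ee_rot: [[1.0, -0.0, 0.002], [-0.0, -1.0, 0.0], [0.002, -0.0, -1.0]]
contact_force: [0.1, -0.7, -1.6]
width: 0.0266
grip_force: 49.4
```

```bash
python3 -m jog '[{"x":0,"y":0,"z":0.4,"wx":0,"wy":0,"wz":0,"hand":2},{"x":0,"y":0,"z":0.7,"wx":0,"wy":0,"wz":0,"hand":2},{"x":0,"y":0,"z":0.9,"wx":0,"wy":0,"wz":0,"hand":2},{"x":0,"y":0,"z":1.0,"wx":0,"wy":0,"wz":0,"hand":2},{"x":0,"y":0,"z":1.1,"wx":0,"wy":0,"wz":0,"hand":2},{"x":0,"y":0,"z":1.2,"wx":0,"wy":0,"wz":0,"hand":2},{"x":0,"y":0,"z":1.2,"wx":0,"wy":0,"wz":0,"hand":2},{"x":0,"y":0,"z":1.2,"wx":0,"wy":0,"wz":0,"hand":2}]'
```

```text
t: 22.4
position: [0.4504, 0.1703, 0.0234]
ee_rot: [[1.0, 0.0, -0.001], [0.0, -1.0, -0.0], [-0.001, 0.0, -1.0]]
contact_force: [-3.1, -0.7, 6.0]
width: 0.0264
grip_force: 50.4
```

```bash
python3 -m jog '[{"x":0,"y":0,"z":0,"wx":0,"wy":0,"wz":0,"hand":5},{"x":0,"y":0,"z":0,"wx":0,"wy":0,"wz":0,"hand":8.5},{"x":0,"y":0,"z":0,"wx":0,"wy":0,"wz":0,"hand":8.5},{"x":0,"y":0,"z":0,"wx":0,"wy":0,"wz":0,"hand":8.5},{"x":0,"y":0,"z":-2,"wx":0,"wy":0,"wz":0,"hand":8.5},{"x":0,"y":0,"z":-6,"wx":0,"wy":0,"wz":0,"hand":8.5},{"x":0,"y":0,"z":-11,"wx":0,"wy":0,"wz":0,"hand":8.5},{"x":0,"y":0,"z":-16,"wx":0,"wy":0,"wz":0,"hand":8.5},{"x":0.5,"y":-1,"z":-20.7,"wx":0,"wy":0,"wz":0,"hand":8.5},{"x":3,"y":-4.6,"z":-20.7,"wx":0,"wy":0,"wz":0,"hand":8.5},{"x":5.5,"y":-8.5,"z":-20.7,"wx":0,"wy":0,"wz":0,"hand":8.5},{"x":8,"y":-12.4,"z":-20.7,"wx":0,"wy":0,"wz":0,"hand":8.5},{"x":9.7,"y":-15,"z":-20.7,"wx":0,"wy":0,"wz":0,"hand":8.5},{"x":9.7,"y":-15,"z":-20.7,"wx":0,"wy":0,"wz":0,"hand":8.5},{"x":9.7,"y":-15,"z":-20.7,"wx":0,"wy":0,"wz":0,"hand":8.5}]'; python3 - <<'E'
from vis import *
np.set_printoptions(precision=4,suppress=True)
i=get_image("wrist"); s=get_image("scene"); cv2.imwrite("pics/w6.png",np.hstack([cv2.resize(i["color"],(400,300)),cv2.resize(s["color"][90:330,170:490],(400,300))])[:,:,::-1])
print(get_obs()["position"],proj(i,[.5475,.3205,.158])*400/512,fitlid([i],"red",(.5475,.3205),.112))
ims=[get_image(k) for k in ("scene","side")]
print([fitcan([i],"red",(.639,.105)) for i in ims])
E
```

```text
t: 23.9
position: [0.5472, 0.3205, 0.2284]
ee_rot: [[1.0, 0.001, -0.001], [0.001, -1.0, -0.001], [-0.001, 0.001, -1.0]]
contact_force: [0.5, 0.1, -0.9]
width: 0.0848
grip_force: 0.0
[0.547  0.3197 0.229 ] [[198.4665 153.8613]] (array([0.5469, 0.3214]), np.float64(0.024508622536418168))
[(array([0.6366, 0.1073]), np.float64(0.042873831775700935)), (array([ 1.7975, -1.2777]), np.float64(1.0))]
```

View pics/w6.png

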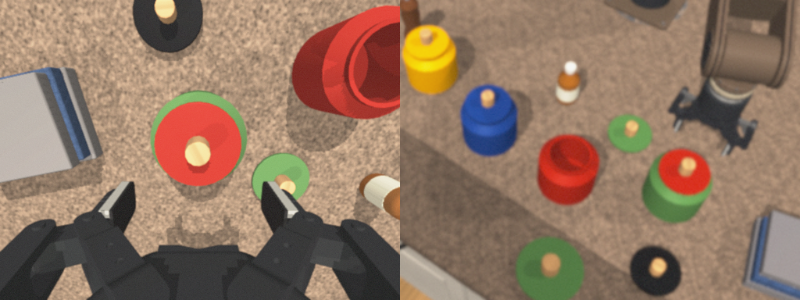

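The red lid's knob at (197,153), left half, is centred. The green lid is parked and standing, and the red canister is open. Grasp the red lid.

```bash
python3 -m jog '[{"x":0,"y":-0.1,"z":2,"wx":0,"wy":0,"wz":0,"hand":8.5},{"x":0,"y":-0.1,"z":5,"wx":0,"wy":0,"wz":0,"hand":8.5},{"x":0,"y":-0.1,"z":8,"wx":0,"wy":0,"wz":0,"hand":8.5},{"x":0,"y":-0.1,"z":9,"wx":0,"wy":0,"wz":0,"hand":8.5},{"x":0,"y":-0.1,"z":9.5,"wx":0,"wy":0,"wz":0,"hand":8.5},{"x":0,"y":-0.1,"z":9.5,"wx":0,"wy":0,"wz":0,"hand":8.5},{"x":0,"y":-0.1,"z":9.5,"wx":0,"wy":0,"wz":0,"hand":3.5},{"x":0,"y":-0.1,"z":9.5,"wx":0,"wy":0,"wz":0,"hand":2},{"x":0,"y":-0.1,"z":9.5,"wx":0,"wy":0,"wz":0,"hand":2},{"x":0,"y":-0.1,"z":9.5,"wx":0,"wy":0,"wz":0,"hand":2},{"x":0,"y":-0.1,"z":9.5,"wx":0,"wy":0,"wz":0,"hand":2},{"x":0,"y":-0.1,"z":9.5,"wx":0,"wy":0,"wz":0,"hand":2},{"x":0,"y":-0.1,"z":9.5,"wx":0,"wy":0,"wz":0,"hand":2}]' 50
```

```text
t: 25.4
position: [0.548, 0.3215, 0.1353]
ee_rot: [[1.0, -0.0, 0.001], [-0.0, -1.0, 0.0], [0.001, -0.0, -1.0]]
contact_force: [-0.4, -0.4, 3.7]
width: 0.0263
grip_force: 49.9
```

```bash
python3 -m jog '[{"x":0,"y":0,"z":-1,"wx":0,"wy":0,"wz":0,"hand":2},{"x":0,"y":0,"z":-3.5,"wx":0,"wy":0,"wz":0,"hand":2},{"x":0,"y":0,"z":-6.5,"wx":0,"wy":0,"wz":0,"hand":2},{"x":0,"y":0,"z":-9,"wx":0,"wy":0,"wz":0,"hand":2},{"x":0.8,"y":2,"z":-10,"wx":0,"wy":0,"wz":0,"hand":2},{"x":2.1,"y":5,"z":-10,"wx":0,"wy":0,"wz":0,"hand":2},{"x":3.6,"y":8.5,"z":-10,"wx":0,"wy":0,"wz":0,"hand":2},{"x":5.1,"y":12,"z":-10,"wx":0,"wy":0,"wz":0,"hand":2},{"x":6.6,"y":15.5,"z":-10,"wx":0,"wy":0,"wz":0,"hand":2},{"x":7.9,"y":18.7,"z":-10,"wx":0,"wy":0,"wz":0,"hand":2},{"x":8.7,"y":20.7,"z":-9.5,"wx":0,"wy":0,"wz":0,"hand":2},{"x":9.1,"y":21.5,"z":-8.5,"wx":0,"wy":0,"wz":0,"hand":2},{"x":9.1,"y":21.5,"z":-6.5,"wx":0,"wy":0,"wz":0,"hand":2},{"x":9.1,"y":21.5,"z":-4,"wx":0,"wy":0,"wz":0,"hand":2},{"x":9.1,"y":21.5,"z":-2.2,"wx":0,"wy":0,"wz":0,"hand":2},{"x":9.1,"y":21.5,"z":-1.5,"wx":0,"wy":0,"wz":0,"hand":2},{"x":9.1,"y":21.5,"z":-1.5,"wx":0,"wy":0,"wz":0,"hand":2},{"x":9.1,"y":21.5,"z":-1.5,"wx":0,"wy":0,"wz":0,"hand":2}]'
```

```text
t: 27.2
position: [0.6387, 0.1068, 0.1499]
ee_rot: [[1.0, 0.0, 0.001], [0.0, -1.0, 0.0], [0.001, -0.0, -1.0]]
contact_force: [0.4, 0.7, -1.3]
width: 0.0262
grip_force: 49.5
```

```bash
python3 -m jog '[{"x":0,"y":0,"z":0.4,"wx":0,"wy":0,"wz":0,"hand":2},{"x":0,"y":0,"z":0.8,"wx":0,"wy":0,"wz":0,"hand":2},{"x":0,"y":0,"z":1.1,"wx":0,"wy":0,"wz":0,"hand":2},{"x":0,"y":0,"z":1.3,"wx":0,"wy":0,"wz":0,"hand":2},{"x":0,"y":0,"z":1.4,"wx":0,"wy":0,"wz":0,"hand":2},{"x":0,"y":0,"z":1.5,"wx":0,"wy":0,"wz":0,"hand":2},{"x":0,"y":0,"z":1.5,"wx":0,"wy":0,"wz":0,"hand":2},{"x":0,"y":0,"z":1.5,"wx":0,"wy":0,"wz":0,"hand":2}]'
```

```text
t: 28.0
position: [0.6386, 0.1063, 0.1354]
ee_rot: [[1.0, -0.0, 0.001], [-0.0, -1.0, -0.0], [0.001, 0.0, -1.0]]
contact_force: [-3.0, -0.4, 4.6]
width: 0.0262
grip_force: 50.0
```

Seated height again. Release and go over the parked green lid.

```bash
python3 -m jog '[{"x":0,"y":0,"z":0,"wx":0,"wy":0,"wz":0,"hand":5},{"x":0,"y":0,"z":0,"wx":0,"wy":0,"wz":0,"hand":8.5},{"x":0,"y":0,"z":0,"wx":0,"wy":0,"wz":0,"hand":8.5},{"x":0,"y":0,"z":0,"wx":0,"wy":0,"wz":0,"hand":8.5},{"x":0,"y":0,"z":-2,"wx":0,"wy":0,"wz":0,"hand":8.5},{"x":0,"y":0,"z":-6,"wx":0,"wy":0,"wz":0,"hand":8.5},{"x":0,"y":0,"z":-9.5,"wx":0,"wy":0,"wz":0,"hand":8.5},{"x":-4,"y":-1.4,"z":-10,"wx":0,"wy":0,"wz":0,"hand":8.5},{"x":-8,"y":-2.7,"z":-10,"wx":0,"wy":0,"wz":0,"hand":8.5},{"x":-12,"y":-4.1,"z":-10,"wx":0,"wy":0,"wz":0,"hand":8.5},{"x":-16,"y":-5.4,"z":-9.5,"wx":0,"wy":0,"wz":0,"hand":8.5},{"x":-18.8,"y":-6.4,"z":-7,"wx":0,"wy":0,"wz":0,"hand":8.5},{"x":-18.8,"y":-6.4,"z":-3,"wx":0,"wy":0,"wz":0,"hand":8.5},{"x":-18.8,"y":-6.4,"z":1,"wx":0,"wy":0,"wz":0,"hand":8.5},{"x":-18.8,"y":-6.4,"z":2,"wx":0,"wy":0,"wz":0,"hand":8.5},{"x":-18.8,"y":-6.4,"z":2,"wx":0,"wy":0,"wz":0,"hand":8.5}]'; python3 - <<'E'
from vis import *
np.set_printoptions(precision=4,suppress=True)
w=get_image("wrist"); ims=[get_image(k) for k in ("scene","side")]
cv2.imwrite("pics/w7.png",np.hstack([cv2.resize(w["color"],(400,300)),cv2.resize(ims[0]["color"][90:330,170:490],(400,300))])[:,:,::-1])
print(get_obs()["position"],proj(w,[.4505,.1703,.046])*400/512,fitlid([w],"green",(.4505,.1703),0.))
print([fitcan([i],"green",(.546,.318)) for i in ims])
E
```

```text
t: 29.6
position: [0.4493, 0.1701, 0.1129]
ee_rot: [[1.0, -0.0, -0.004], [-0.0, -1.0, -0.001], [-0.004, 0.001, -1.0]]
contact_force: [0.2, -0.4, -0.5]
width: 0.0849
grip_force: 0.0
[0.4524 0.1705 0.1166] [[198.2567 153.8881]] (array([0.45  , 0.1707]), np.float64(0.02176420277835372))
[(array([0.5427, 0.3203]), np.float64(0.03353913771452491)), (array([0.5477, 0.3162]), np.float64(0.024176098535286284))]
```

View pics/w7.png

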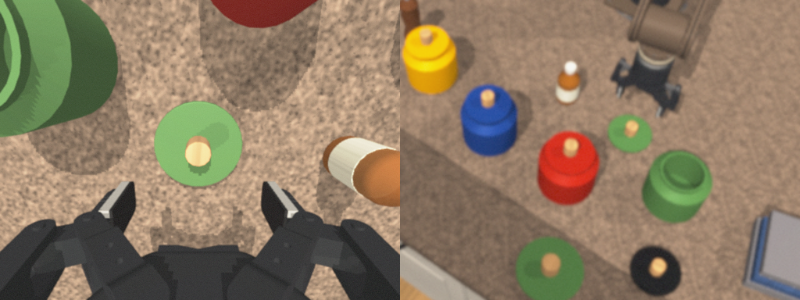

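The red lid is seated level on the red canister. The green lid's knob at (198,153), left half, is on the prediction. Grasp it.

```bash
python3 -m jog '[{"x":0,"y":0,"z":3,"wx":0,"wy":0,"wz":0,"hand":8.5},{"x":0,"y":0,"z":6,"wx":0,"wy":0,"wz":0,"hand":8.5},{"x":0,"y":0,"z":8.5,"wx":0,"wy":0,"wz":0,"hand":8.5},{"x":0,"y":0,"z":9,"wx":0,"wy":0,"wz":0,"hand":8.5},{"x":0,"y":0,"z":9,"wx":0,"wy":0,"wz":0,"hand":8.5},{"x":0,"y":0,"z":9,"wx":0,"wy":0,"wz":0,"hand":3.5},{"x":0,"y":0,"z":9,"wx":0,"wy":0,"wz":0,"hand":2},{"x":0,"y":0,"z":9,"wx":0,"wy":0,"wz":0,"hand":2},{"x":0,"y":0,"z":9,"wx":0,"wy":0,"wz":0,"hand":2},{"x":0,"y":0,"z":9,"wx":0,"wy":0,"wz":0,"hand":2},{"x":0,"y":0,"z":9,"wx":0,"wy":0,"wz":0,"hand":2},{"x":0,"y":0,"z":9,"wx":0,"wy":0,"wz":0,"hand":2}]' 50
```

```text
t: 30.95
position: [0.4512, 0.1704, 0.0254]
ee_rot: [[1.0, -0.0, 0.001], [-0.0, -1.0, 0.0], [0.001, -0.0, -1.0]]
contact_force: [-1.2, -0.3, 4.6]
width: 0.0266
grip_force: 49.3
```

```bash
python3 -m jog '[{"x":0,"y":0,"z":-1,"wx":0,"wy":0,"wz":0,"hand":2},{"x":0,"y":0,"z":-3.5,"wx":0,"wy":0,"wz":0,"hand":2},{"x":0,"y":0,"z":-7,"wx":0,"wy":0,"wz":0,"hand":2},{"x":0,"y":0,"z":-11,"wx":0,"wy":0,"wz":0,"hand":2},{"x":0,"y":0,"z":-15,"wx":0,"wy":0,"wz":0,"hand":2},{"x":0,"y":0,"z":-18,"wx":0,"wy":0,"wz":0,"hand":2},{"x":1,"y":-1.6,"z":-20,"wx":0,"wy":0,"wz":0,"hand":2},{"x":2.7,"y":-4.2,"z":-20,"wx":0,"wy":0,"wz":0,"hand":2},{"x":4.6,"y":-7.2,"z":-20,"wx":0,"wy":0,"wz":0,"hand":2},{"x":6.5,"y":-10.2,"z":-20,"wx":0,"wy":0,"wz":0,"hand":2},{"x":8.2,"y":-12.9,"z":-20,"wx":0,"wy":0,"wz":0,"hand":2},{"x":9.2,"y":-14.4,"z":-19.5,"wx":0,"wy":0,"wz":0,"hand":2},{"x":9.5,"y":-14.9,"z":-18.5,"wx":0,"wy":0,"wz":0,"hand":2},{"x":9.5,"y":-14.9,"z":-16.5,"wx":0,"wy":0,"wz":0,"hand":2},{"x":9.5,"y":-14.9,"z":-14.3,"wx":0,"wy":0,"wz":0,"hand":2},{"x":9.5,"y":-14.9,"z":-12.8,"wx":0,"wy":0,"wz":0,"hand":2},{"x":9.5,"y":-14.9,"z":-12.8,"wx":0,"wy":0,"wz":0,"hand":2},{"x":9.5,"y":-14.9,"z":-12.8,"wx":0,"wy":0,"wz":0,"hand":2}]'
```

```text
t: 32.75
position: [0.5452, 0.3189, 0.1521]
ee_rot: [[1.0, -0.001, -0.001], [-0.001, -1.0, -0.0], [-0.001, 0.0, -1.0]]
contact_force: [-0.6, 0.2, -1.1]
width: 0.0263
grip_force: 49.7
```

```bash
python3 -m jog '[{"x":0,"y":0,"z":0.4,"wx":0,"wy":0,"wz":0,"hand":2},{"x":0,"y":0,"z":0.8,"wx":0,"wy":0,"wz":0,"hand":2},{"x":0,"y":0,"z":1.1,"wx":0,"wy":0,"wz":0,"hand":2},{"x":0,"y":0,"z":1.3,"wx":0,"wy":0,"wz":0,"hand":2},{"x":0,"y":0,"z":1.5,"wx":0,"wy":0,"wz":0,"hand":2},{"x":0,"y":0,"z":1.6,"wx":0,"wy":0,"wz":0,"hand":2},{"x":0,"y":0,"z":1.6,"wx":0,"wy":0,"wz":0,"hand":2},{"x":0,"y":0,"z":1.6,"wx":0,"wy":0,"wz":0,"hand":2}]'
```

```text
t: 33.55
position: [0.5456, 0.3194, 0.1374]
ee_rot: [[1.0, -0.0, 0.0], [-0.0, -1.0, -0.0], [0.0, 0.0, -1.0]]
contact_force: [-3.1, -0.8, 4.3]
width: 0.0261
grip_force: 50.3
```

Seated. Release, retreat upward, and take a final look.

```bash
python3 -m jog '[{"x":0,"y":0,"z":0,"wx":0,"wy":0,"wz":0,"hand":5},{"x":0,"y":0,"z":0,"wx":0,"wy":0,"wz":0,"hand":8.5},{"x":0,"y":0,"z":0,"wx":0,"wy":0,"wz":0,"hand":8.5},{"x":0,"y":0,"z":0,"wx":0,"wy":0,"wz":0,"hand":8.5},{"x":0,"y":0,"z":-2,"wx":0,"wy":0,"wz":0,"hand":8.5},{"x":0,"y":0,"z":-6,"wx":0,"wy":0,"wz":0,"hand":8.5},{"x":0,"y":0,"z":-10,"wx":0,"wy":0,"wz":0,"hand":8.5},{"x":0,"y":0,"z":-14,"wx":0,"wy":0,"wz":0,"hand":8.5},{"x":-6,"y":0,"z":-15,"wx":0,"wy":0,"wz":0,"hand":8.5},{"x":-6,"y":0,"z":-15,"wx":0,"wy":0,"wz":0,"hand":8.5},{"x":-6,"y":0,"z":-15,"wx":0,"wy":0,"wz":0,"hand":8.5},{"x":-6,"y":0,"z":-15,"wx":0,"wy":0,"wz":0,"hand":8.5}]'; python3 - <<'E'
from vis import *
a=[get_image(k)["color"] for k in ("scene","side")]
cv2.imwrite("pics/f.png",np.hstack([cv2.resize(a[0][60:360,150:450],(400,400)),cv2.resize(a[1][84:384,100:400],(400,400))])[:,:,::-1])
E
```

```text
t: 34.75
position: [0.4857, 0.3192, 0.2857]
ee_rot: [[1.0, -0.0, -0.0], [-0.0, -1.0, -0.0], [-0.0, 0.0, -1.0]]
contact_force: [1.3, -0.6, -0.1]
width: 0.0852
grip_force: 0.0
```

View pics/f.png

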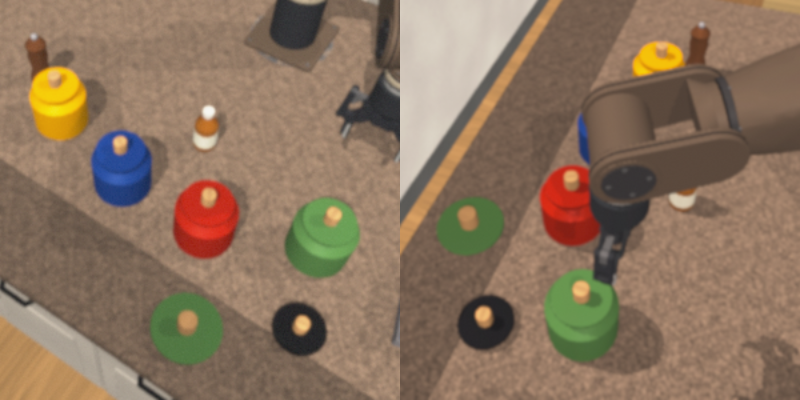

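All four canisters wear their own lids, level, and the gripper is clear. The bottle at (207,130) and the mill at (38,57) are still where they started.

```bash
python3 -c "
from rig import *
print(job_done())"
```

```text
the job is handed in; nothing more can be done
None
```

Every canister now wears the lid of its own colour, seated level as far as the final pictures show, with the bottle and mill left untouched; the job was handed in at about 35 s.

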